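# Put the simulator gear shifter into fourth on the repair bench

### The arm

A 6-joint arm with a two-finger parallel gripper is mounted at the origin on the work surface. World frame = base frame: x ahead of the robot, y to its left, z up, the work surface at z = 0. Lengths are in m, angles in rad, forces in N, time in s.
With the tool pointing down it reaches from about 0.325 to 0.9 m from the base axis. Payload 6.1 kg.
Tool frame: the origin (TCP) lies between the finger pads; the fingertips stand 25 mm ahead of it and the grasp point (between the pads) lies 6 mm ahead of it; x points along the fingers, y is the direction in which the jaws open and shut, and the axes are right-handed (so a half turn about x gives the same grasp; the last joint's range is limited). The gripper opens to 85 mm and grips with 20 to 120 N. Pads are 22 mm wide; open, the fingers measure 114 mm over their backs; the gripper's body (76 mm by 85 mm) begins 54 mm behind the grasp point. The pads swing forward as they close: fully open they stand 13 mm farther back than shut.
Start: joints at [1.058, 0.22, 1.526, -0, 1.395, -0.126], TCP at [0.236, 0.579, 0.256] pointing down, gripper open.
Joint ranges: [-2.98, 2.98], [-0.91, 2.08], [0.09, 2.57], [-1.24, 4.39], [0.2, 2.65], [-2.68, 2.68]. Speed limits (rad/s): [2.57, 2.57, 3.01, 3.14, 3.14, 3.14].

### API

Orientations are given as a rotation vector (axis times angle).
In Python, from cell import ctrl gives the robot as it stands.
- The arm moves only by the tool send_rows, never from a script. Its arguments are lists of equal length, an entry for each row: "hand": the opening, from 0 (shut) to 1 (fully open); "slide": the shift along the tool's x, y, z in mm, a list of three; "rot": the turn, a rotation vector about the tool's x, y, z in degrees, a list of three. A call has exactly 8 rows; each row is the pose to reach, as a shift and turn from the pose commanded when the call began, along the tool's axes at that moment; what a row does not reach only later rows make up. A row lasts 1/8 s, in which the tool goes at most 62.5 mm and 10.7 degrees, less where a joint would pass 70% of its speed; a pose out of reach is approached as far as the arm can. A call with a gripper value outside its range is refused whole. The fingers move at their own pace and stop on an object; "newtons" is the grip in N (left out, the last holds). Time passes only in rows, so rows that repeat a pose let the fingers close, or fill a call up. It gives the time, the measured TCP pose, the force and the opening at its end, in the units of the state.
- ctrl.read_state(): the state, without advancing time (a new reading comes with each control period).
- ctrl.read_camera(name): name is "side" or "top"; returns a dict with "img" (384x512x3 uint8, blue, green, red), "fx", "fy", "cx", "cy" (pixels), "xyz" and "rotation" of the camera in the world. Camera axes: x right, y up, looking along -z (the intrinsics and any distortion apply to the point x, -y, -z); pixel columns grow to the right and rows downward; lengths in m; the calibration is good to about 2 mm. A picture is of the moment at which its call begins. There is no depth.
- ctrl.job_done(): hands the job in, once; it reports no verdict.
The state is a dict: "time": time; "joint_pos": joint angles; "qd": joint speeds; "joint_torque": joint torques, N m; "position": TCP position; "ee_rot": TCP orientation; "wrist_force": force on the tool from outside, world axes, zero at the start; "torque": the same for the moment, N m; "gripper_width": finger opening in m.
Only numpy, scipy, OpenCV 4.12 (cv2) and the standard library are available. Lean on these libraries where they do the work, as an engineer would, in place of code of your own. Each camera call takes 0.05 s, during which the arm holds its last target.

### The job

The gear shifter of a driving simulator stands bolted to its grey steel plate on the repair bench, driver's side towards the robot; its lever was left somewhere in the left-hand (first/second) track of the open H-gate. Its fourth-gear switch is to be checked next: push the lever through the cross channel of the gate and fully home into fourth, the middle slot on the driver's side, and leave it standing there. Only push: do not take the knob or the stick between the fingers, and leave the other things on the bench where they lie.

Things in the scene. Friction and masses are not known exactly. Their poses are not given: they have to be found in the camera images.
- shifter: gear shifter, fixed: dark sheet-metal casing 180 (x) x 124 (y) mm, top 110 mm above the bench, on a grey steel plate 240 x 190 x 12 mm. Origin on the bench surface under the lever's pivot; z up; x points forwards, away from the driver (the driver's side, -x, faces the robot, turned by up to 29 degrees either way); y points to the driver's left
- gate (a point): centre of the aluminium gate plate, 112 mm above the bench, axes as shifter. Its opening: three parallel tracks along x, at y = +20, 0 and -20 mm, each reaching 25 mm forwards and back, joined at x = 0 by a cross channel along y. Tracks and channel are 13 mm wide; round-ended tongues 6.5 mm wide part the tracks, so the stick can leave a track only at the cross channel
- fourth (a point): where the stick's axis crosses the gate plate when the lever is fully home in fourth: middle track, back end (driver's side), x = -19, y = 0 mm from gate. The others: first = left forward, second = left back, third = middle forward, fifth = right forward, sixth = right back
- knob (a point): centre of the black ball knob, 46 mm across, on a 10 mm steel stick; 214 mm above the bench when upright. The lever swings both ways about a pivot 54 mm above the origin of shifter, 160 mm below the knob. In the shifter's frame the knob is at x = 0.160 sin(shift), y = 0.160 sin(select) cos(shift), z = 0.054 + 0.160 cos(select) cos(shift). The point tilts with the lever, z along the stick
- shift (a joint): fore-and-aft swing of the lever, rad: +0.31 fully home forward (first, third, fifth), 0 in the cross channel, -0.31 fully home back (second, fourth, sixth), where it meets a hard stop. No spring and no detent: friction keeps the lever wherever it is left; about 3 N at the knob moves it
- select (a joint): sideways swing of the lever, rad: +0.332 in the left track (start), 0 in the middle track, -0.332 in the right track. No spring and no detent: friction keeps it; about 2 N at the knob moves it
- screwdriver: loose screwdriver, 190 mm, lying beside the shifter; origin at its underside; not part of the job
- cover: loose flat side cover of the shifter, dark sheet metal 150 x 84 x 5 mm, lying beside it; origin at its underside; not part of the job
- tweezers: loose steel tweezers, 130 mm long, 5 mm high, lying between the robot and the shifter; origin at its underside; not part of the job
- flux_jar: loose blue jar, 68 mm across, 70 mm high; origin at its underside; not part of the job
- dispenser: loose white bottle with steel cap, 72 mm across, 123 mm high; origin at its underside; not part of the job
- spool: loose spool of solder wire standing on its flange, 64 mm across, 48 mm high; origin at its underside; not part of the job
- multimeter: loose dark hand multimeter lying on its back, 175 x 82 mm, 47 mm high; origin at its underside; not part of the job

How it is judged:
At the end, for the whole second after the job is handed in: the lever stands in fourth, the middle slot on the driver's side: swung back to within 0.04 rad (6 mm at the knob) of its stop, within 0.06 rad of the middle track, and at rest (value of joint shift below -0.27 rad and value of joint select between -0.06 and 0.06 rad and velocity of joint shift between -0.05 and 0.05 rad/s); the robot touches nothing.
It fails at once if the knob or the stick was taken between the fingers (x of the grasp point in the frame of knob between -0.016 and 0.016 m and y of the grasp point in the frame of knob between -0.016 and 0.016 m and z of the grasp point in the frame of knob between -0.09 and 0.022 m).
It fails at once if one of the other things on the bench was lifted or moved by more than 20 mm (distance of any of screwdriver, cover, tweezers, flux_jar, dispenser, spool, multimeter from where it was at the start of the episode above 0.02 m).
It also fails if it takes over 48 s, if anything falls off the work surface, if the arm or the gripper's body presses on something with over 40 N, if the wrist force passes 120 N, or if a joint passes its speed limit or range.

## Working session

There is one attempt and no reset: what is moved stays moved. The work goes in short steps, Python scripts to look and compute and a tool call to move; the robot and the scene stay as the last step left them, time stands still between calls to the robot, and variables do not carry over. Pictures are saved under pics/ and viewed, and the job is handed in when it is done.

Besides the shell and the picture viewer there is one more tool, called after "Call:" as name(argument=value, ...), one argument or row to a line, values as JSON. send_rows: Moves the arm, as the interface text tells. Its arguments: {"type":"object","properties":{"hand":{"type":"array"},"slide":{"type":"array"},"rot":{"type":"array"},"newtons":{"type":"number"}},"required":["hand","slide","rot"]}

```bash
mkdir -p pics; ls; python3 - <<'E'
from cell import ctrl
import cv2
s=ctrl.read_state(); print(s)
for n in("side","top"):
    c=ctrl.read_camera(n); cv2.imwrite(f"pics/{n}0.png",c["img"])
    print({k:v for k,v in c.items() if k!="img"})
E
```

```text
pics
{'time': 0.0, 'joint_pos': array([ 1.05790080e+00,  2.21219707e-01,  1.52759728e+00,  2.58376288e-05,
        1.39472324e+00, -1.26091552e-01]), 'qd': array([-0.00103511,  0.0008667 ,  0.00024738,  0.00124453, -0.00023128,
        0.0009019 ]), 'joint_torque': array([ 1.48785264e-03, -4.96903253e+01, -3.89392734e+01, -1.81071032e-04,
        1.12024520e-02,  4.69439613e-05]), 'position': array([0.23548544, 0.57834003, 0.25521051]), 'ee_rot': array([ 0.30202883,  1.55004852, -0.30493579]), 'wrist_force': array([ 0.19294254,  0.56664067, -0.46937508]), 'torque': array([0.02514482, 0.05630439, 0.0357247 ]), 'gripper_width': 0.0856934857897605}
{'fx': 443.38243604522785, 'fy': 443.38243604522785, 'cx': 251.9073521654036, 'cy': 186.1795165371523, 'xyz': array([-0.11897075, -1.16680518,  0.90776266]), 'rotation': array([ 1.02901483, -0.2686069 , -0.49075548])}
{'fx': 407.5821181363963, 'fy': 407.5821181363963, 'cx': 249.9351115506142, 'cy': 193.8922634289483, 'xyz': array([0.31430386, 0.00403372, 1.22887163]), 'rotation': array([ 0.15762388, -0.16678774, -1.56756332])}
```

View pics/side0.png

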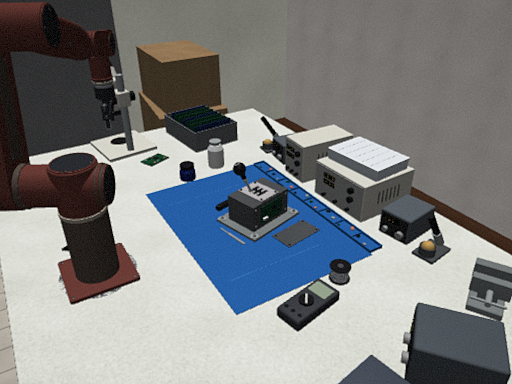

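View pics/top0.png

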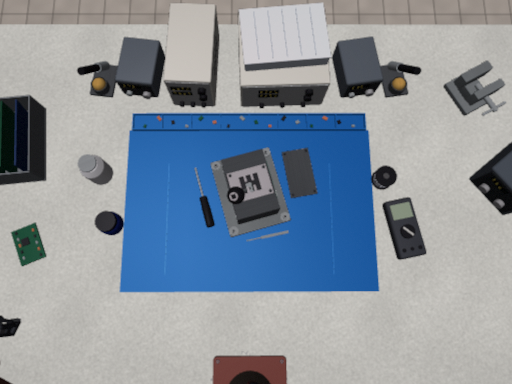

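```bash
python3 - <<'E'
import cv2
a=cv2.imread("pics/top0.png")[140:250,190:300]; cv2.imwrite("pics/topc.png",cv2.resize(a,None,fx=5.4,fy=5.4,interpolation=cv2.INTER_CUBIC))
a=cv2.imread("pics/side0.png")[150:250,205:325]; cv2.imwrite("pics/sidec.png",cv2.resize(a,None,fx=6,fy=6,interpolation=cv2.INTER_CUBIC))
E
```

```text
(no output)
```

View pics/topc.png

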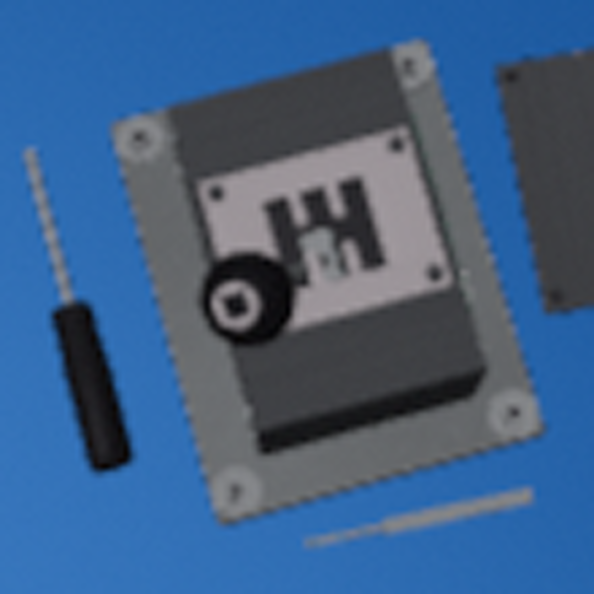

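View pics/sidec.png

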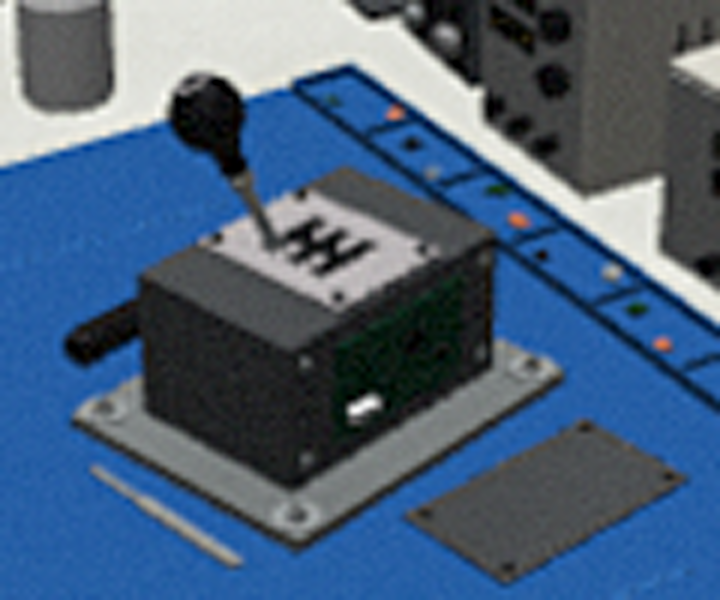

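```bash
cat >h.py <<'E'
import numpy as np,cv2
from scipy.spatial.transform import Rotation as R
from scipy.optimize import least_squares
C={"side":dict(f=443.38243604522785,c=(251.9073521654036,186.1795165371523),p=np.array([-0.11897075,-1.16680518,0.90776266]),r=np.array([1.02901483,-0.2686069,-0.49075548])),
"top":dict(f=407.5821181363963,c=(249.9351115506142,193.8922634289483),p=np.array([0.31430386,0.00403372,1.22887163]),r=np.array([0.15762388,-0.16678774,-1.56756332]))}
def proj(n,P):
    c=C[n]; q=R.from_rotvec(c["r"]).inv().apply(np.asarray(P)-c["p"])
    return np.stack([c["c"][0]+c["f"]*q[...,0]/-q[...,2], c["c"][1]+c["f"]*q[...,1]/q[...,2]],-1)
def top(u,v): return np.array([190+(u+.5)/5.4-.5,140+(v+.5)/5.4-.5])
def side(u,v): return np.array([205+(u+.5)/6-.5,150+(v+.5)/6-.5])
def W(p,q):
    c,s=np.cos(p[2]),np.sin(p[2]); q=np.asarray(q,float)
    return np.stack([p[0]+c*q[...,0]-s*q[...,1],p[1]+s*q[...,0]+c*q[...,1],q[...,2]],-1)
def knob(sh,se): return np.array([.16*np.sin(sh),.16*np.sin(se)*np.cos(sh),.054+.16*np.cos(se)*np.cos(sh)])
def solve(u1,u2):
    f=lambda P:np.r_[proj("top",P)-u1,proj("side",P)-u2]
    r=least_squares(f,[.5,0,.1]); return r.x,r.fun
E
python3 - <<'E'
from h import *
g,e=solve(top(325.5,232),side(320.5,245)); print("gate",g,e)
k,e=solve(top(248,298),side(205,110)); print("knob",k,e)
pl=np.array([[.12,.095,.012],[.12,-.095,.012],[-.12,-.095,.012],[-.12,.095,.012]])
o=np.array([top(113,125),top(425,40),top(543,432),top(222,523)])
os_=np.array([side(78,420),side(300,545),side(560,375)]); ps=pl[[3,2,1]]
f=lambda p:np.r_[(proj("top",W(p,pl))-o).ravel(),(proj("side",W(p,ps))-os_).ravel()]
r=least_squares(f,[.5,0,0]);print(r.x,np.round(r.fun,1))
# gate screws: half sizes a,b free
gs_t={(1,1):(217,192),(1,-1):(397,145),(-1,-1):(434,272)}
gs_s={(-1,1):(217,238),(1,1):(300,195),(1,-1):(427,250),(-1,-1):(338,297)}
def f2(p):
    o=[]
    for d,n,t in((gs_t,"top",top),(gs_s,"side",side)):
        for (i,j),u in d.items(): o.append(proj(n,W(p,[i*p[3],j*p[4],.112]))-t(*u))
    return np.ravel(o)
r2=least_squares(f2,[.5,0,0,.03,.03]);print(r2.x,np.round(r2.fun,1))
p=(r.x+r2.x[:3])/2
f3=lambda q:np.r_[proj("top",W(p,knob(*q)))-top(248,298),proj("side",W(p,knob(*q)))-side(205,110)]
r3=least_squares(f3,[0,.3]);print(p,r3.x,r3.fun, W(p,knob(*r3.x)))
E
```

```text
gate [ 0.5810247  -0.00304485  0.1136297 ] [ 0.07506999 -0.17793051 -0.23538899  0.06304623]
knob [0.52736498 0.03468486 0.20186706] [ 0.02421561 -0.0586348  -0.08301996  0.01961711]
[ 0.57949503 -0.00445171  0.27561823] [-0.4 -0.3  0.6 -0.6  1.4 -0.  -0.   0.5 -1.6 -1.1 -0.4 -0.6  0.8 -1. ]
[ 0.58159891 -0.00207495  0.26099205  0.03569229  0.0495625 ] [-0.4 -0.3  0.  -0.3  0.  -0.2  0.1  0.4  0.2  0.4 -0.9  0.6  0.1  0.5]
[ 0.58054697 -0.00326333  0.26830514] [-0.25666102  0.33453118] [-0.06382713 -0.13394892  0.03023717  0.38239522] [0.52791379 0.03496283 0.20017972]
```

```bash
cat >>h.py <<'E'
P0=np.array([.581,-.003,.265])
def go(pos_sh, z, yaw=None, s=None):
    "target TCP at shifter xy (mm), world z; print slide (mm), rot in tool axes"
    from cell import ctrl
    s=s or ctrl.read_state()
    M=R.from_rotvec(s["ee_rot"])
    T=W(P0,[pos_sh[0]/1e3,pos_sh[1]/1e3,z])
    c,n=np.cos(P0[2]),np.sin(P0[2])
    xs=np.array([c,n,0]); X=np.array([0,0,-1.]); Z=xs if yaw is None else yaw*xs
    D=np.stack([X,np.cross(Z,X),Z],1)
    print("slide",np.round(M.inv().apply(T-s["position"])*1e3,1),"rot",np.round((M.inv()*R.from_matrix(D)).as_rotvec(degrees=True),1), "T",T)
def insh(P):
    c,n=np.cos(P0[2]),np.sin(P0[2]); d=np.asarray(P)[:2]-P0[:2]
    return np.round(1e3*np.array([c*d[0]+n*d[1],-n*d[0]+c*d[1],P[2]]),1)
E
python3 - <<'E'
from h import *
from cell import ctrl
s=ctrl.read_state(); print(np.round(R.from_rotvec(s["ee_rot"]).as_matrix(),3))
go((-110,52),.25); go((-110,52),.25,-1); go((-110,52),.215)
E
```

```text
[[-0.001  0.377  0.926]
 [-0.002  0.926 -0.377]
 [-1.    -0.002 -0.   ]]
slide [   5.9 -433.5  420.3] rot [-37.3  -0.    0.1] T [0.46122054 0.01837479 0.25      ]
slide [   5.9 -433.5  420.3] rot [1.427e+02 1.000e-01 1.000e-01] T [0.46122054 0.01837479 0.25      ]
slide [  40.9 -433.4  420.3] rot [-37.3  -0.    0.1] T [0.46122054 0.01837479 0.215     ]
```

Call:
send_rows(
  hand=[0, 0, 0, 0, 0, 0, 0, 0],
  slide=[
    [0, -30, 30],
    [0, -75, 73],
    [0, -120, 116],
    [0, -165, 160],
    [0, -210, 204],
    [0, -255, 247],
    [0, -300, 290],
    [0, -345, 334],
  ],
  rot=[
    [-3, 0, 0],
    [-7, 0, 0],
    [-11, 0, 0],
    [-15, 0, 0],
    [-19, 0, 0],
    [-23, 0, 0],
    [-27, 0, 0],
    [-31, 0, 0],
  ],
)

```text
time: 1.1
position: [0.4148, 0.1322, 0.2562]
ee_rot: [-0.123, 1.567, 0.123]
wrist_force: [1.1, 0.4, 0.1]
gripper_width: 0.0
```

```bash
python3 - <<'E'
from h import *
from cell import ctrl
s=ctrl.read_state(); print(s["time"],insh(s["position"]),s["gripper_width"],s["wrist_force"])
go((-110,52),.215)
E
```

```text
1.1 [-125.   174.   256.2] 4.999371562984334e-05 [1.07726913 0.4020725  0.05768554]
slide [  41.2 -119.6   28. ] rot [-6.2  0.  -0. ] T [0.46122054 0.01837479 0.215     ]
```

Call:
send_rows(
  hand=[0, 0, 0, 0, 0, 0, 0, 0],
  slide=[
    [0, -30, 7],
    [0, -60, 14],
    [0, -90, 21],
    [10, -120, 28],
    [25, -120, 28],
    [41, -120, 28],
    [41, -120, 28],
    [41, -120, 28],
  ],
  rot=[
    [-2, 0, 0],
    [-4, 0, 0],
    [-6, 0, 0],
    [-6.2, 0, 0],
    [-6.2, 0, 0],
    [-6.2, 0, 0],
    [-6.2, 0, 0],
    [-6.2, 0, 0],
  ],
)

```text
time: 2.1
position: [0.4606, 0.0205, 0.2154]
ee_rot: [-0.207, 1.561, 0.207]
wrist_force: [-0.6, 0.5, 0.3]
gripper_width: 0.0003
```

```bash
cat >look.py <<'E'
import sys
from h import *
from cell import ctrl
n=sys.argv[1]
s=ctrl.read_state(); print(s["time"],insh(s["position"]),np.round(s["wrist_force"],1))
go((0,0),.215)
A=ctrl.read_camera("top")["img"][140:250,190:300]; B=ctrl.read_camera("side")["img"][130:230,205:325]
im=np.zeros((400,800,3),np.uint8)
a=cv2.resize(A,(400,400),interpolation=cv2.INTER_CUBIC); b=cv2.resize(B,(400,333),interpolation=cv2.INTER_CUBIC)
im[:,:400]=a; im[:333,400:]=b; cv2.imwrite(f"pics/{n}.png",im)
E
python3 look.py a1
```

```text
2.1 [-110.    54.2  215.4] [-0.6  0.5  0.3]
slide [  0.4 -54.  110.1] rot [-0.1 -0.  -0. ] T [ 0.581 -0.003  0.215]
```

View pics/a1.png

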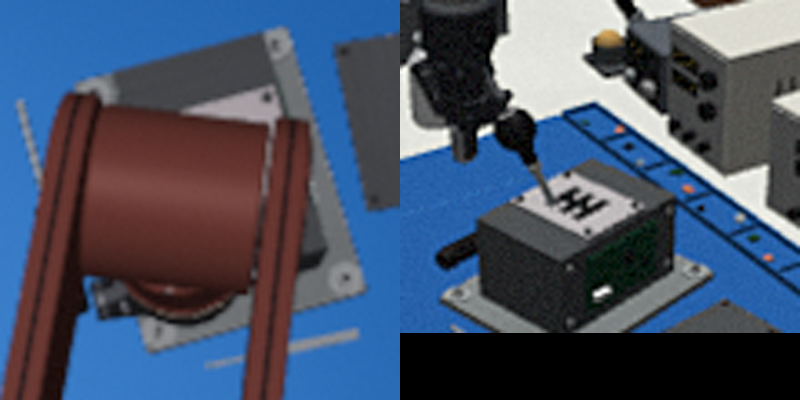

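Call:
send_rows(
  hand=[0, 0, 0, 0, 0, 0, 0, 0],
  slide=[
    [0, -2, 16],
    [0, -2, 30],
    [0, -2, 42],
    [0, -2, 52],
    [0, -2, 60],
    [0, -2, 67],
    [0, -2, 72],
    [0, -2, 72],
  ],
  rot=[
    [0, 0, 0],
    [0, 0, 0],
    [0, 0, 0],
    [0, 0, 0],
    [0, 0, 0],
    [0, 0, 0],
    [0, 0, 0],
    [0, 0, 0],
  ],
)

```text
time: 3.2
position: [0.5311, 0.0366, 0.2151]
ee_rot: [-0.206, 1.561, 0.206]
wrist_force: [-2.5, -0.8, 1.4]
gripper_width: -0.0001
```

```bash
sed -i 's/,(400,333)/,(400,333)/' look.py; python3 look.py a2; python3 - <<'E'
import cv2
from h import *
for sh in(-.05,0,.05): print(sh,proj("side",W(P0,knob(sh,.332))))
E
```

```text
3.2 [-37.8  51.3 215.1] [-2.5 -0.8  1.4]
slide [  0.1 -51.2  37.9] rot [-0.1  0.  -0. ] T [ 0.581 -0.003  0.215]
-0.05 [245.22780172 163.70140558]
0 [246.81999312 162.89123799]
0.05 [248.43042487 162.19328604]
```

View pics/a2.png

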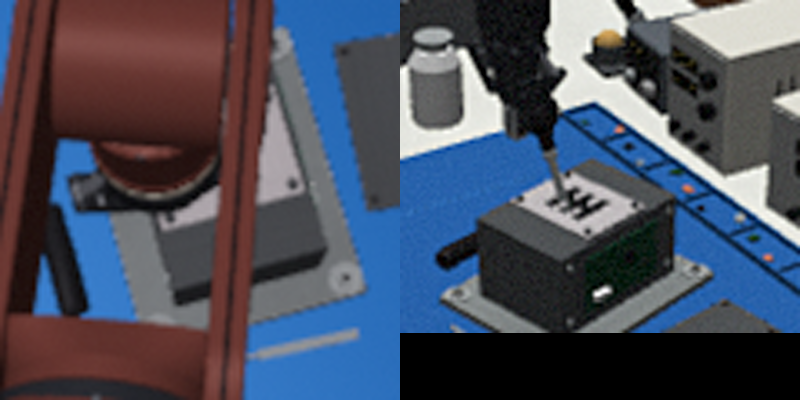

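```bash
cat >zoom.py <<'E'
import sys
from h import *
from cell import ctrl
n=sys.argv[1]
im=ctrl.read_camera("side")["img"][145:210,225:290]
b=cv2.resize(im,None,fx=9,fy=9,interpolation=cv2.INTER_CUBIC); cv2.imwrite(f"pics/{n}.png",b)
def z(p): return np.round((np.asarray(p)-[225,145]+.5)*9-.5)
for se in(.332,.166,0):
  for sh in(-.31,-.1,-.05,0,.05):
    k=W(P0,knob(sh,se)); pv=W(P0,[0,0,.054]); st=lambda h:pv+(k-pv)*(h-.054)/(k[2]-.054)
    print(se,sh,"knob",z(proj("side",k)),"gate",z(proj("side",st(.112))),"mid",z(proj("side",st(.15))))
E
python3 zoom.py z2
```

```text
0.332 -0.31 knob [116. 226.] gate [228. 418.] mid [179. 334.]
0.332 -0.1 knob [172. 181.] gate [252. 405.] mid [219. 314.]
0.332 -0.05 knob [186. 172.] gate [257. 402.] mid [228. 310.]
0.332 0 knob [200. 165.] gate [262. 400.] mid [237. 305.]
0.332 0.05 knob [215. 159.] gate [268. 397.] mid [246. 300.]
0.166 -0.31 knob [160. 232.] gate [248. 426.] mid [213. 348.]
0.166 -0.1 knob [219. 186.] gate [271. 414.] mid [251. 328.]
0.166 -0.05 knob [233. 178.] gate [276. 411.] mid [260. 324.]
0.166 0 knob [247. 170.] gate [281. 408.] mid [268. 319.]
0.166 0.05 knob [262. 164.] gate [286. 406.] mid [277. 315.]
0 -0.31 knob [207. 248.] gate [266. 434.] mid [243. 361.]
0 -0.1 knob [268. 202.] gate [289. 422.] mid [281. 342.]
0 -0.05 knob [282. 194.] gate [294. 420.] mid [290. 337.]
0 0 knob [297. 186.] gate [299. 417.] mid [298. 333.]
0 0.05 knob [311. 180.] gate [304. 414.] mid [307. 328.]
```

View pics/z2.png

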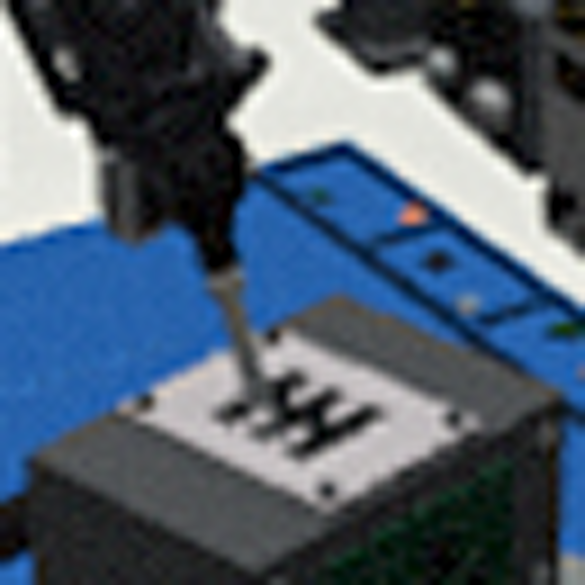

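Call:
send_rows(
  hand=[0, 0, 0, 0, 0, 0, 0, 0],
  slide=[
    [0, 0, 2],
    [0, 0, 4],
    [0, 0, 4],
    [0, 0, 4],
    [0, 0, -18],
    [0, 25, -20],
    [0, 60, -20],
    [0, 60, -20],
  ],
  rot=[
    [0, 0, 0],
    [0, 0, 0],
    [0, 0, 0],
    [0, 0, 0],
    [0, 0, 0],
    [0, 0, 0],
    [0, 0, 0],
    [0, 0, 0],
  ],
)

```text
time: 4.35
position: [0.496, 0.0908, 0.2154]
ee_rot: [-0.208, 1.559, 0.208]
wrist_force: [-0.0, -0.7, 0.3]
gripper_width: 0.0001
```

```bash
python3 look.py a3;python3 zoom.py z3|head -0
```

```text
4.35 [-57.5 112.8 215.4] [-0.  -0.7  0.3]
slide [   0.5 -112.7   57.5] rot [-0.   0.1 -0. ] T [ 0.581 -0.003  0.215]Exception ignored on flushing sys.stdout:
BrokenPipeError: [Errno 32] Broken pipe
```

View pics/z3.png

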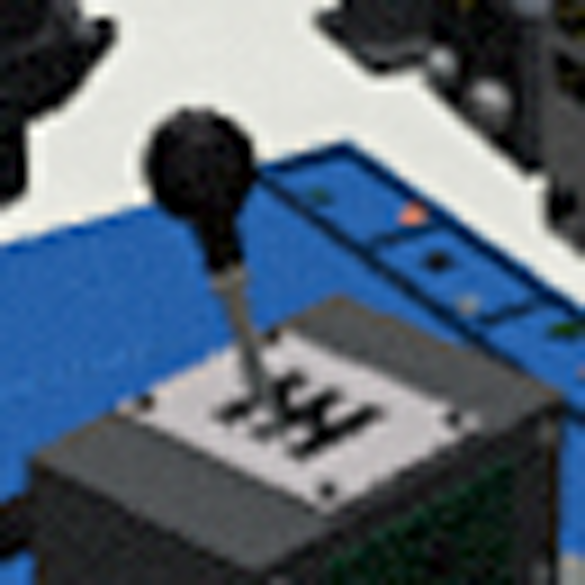

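View pics/a3.png

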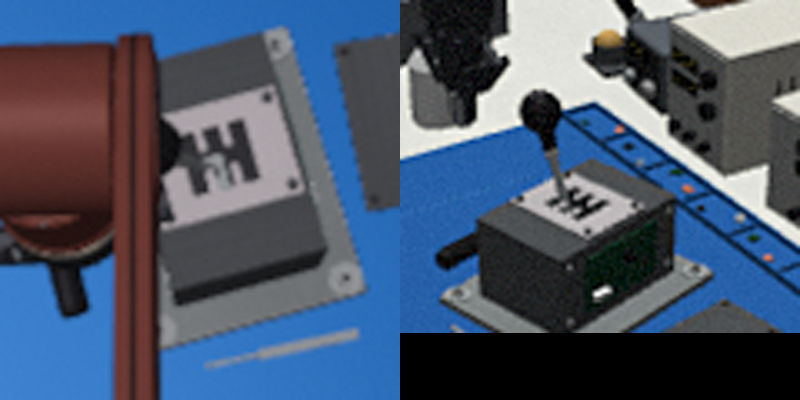

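Call:
send_rows(
  hand=[0, 0, 0, 0, 0, 0, 0, 0],
  slide=[
    [0, 0, 28],
    [0, 0, 57],
    [0, -6, 57],
    [0, -15, 57],
    [0, -23, 57],
    [0, -30, 57],
    [0, -37, 57],
    [0, -43, 57],
  ],
  rot=[
    [0, 0, 0],
    [0, 0, 0],
    [0, 0, 0],
    [0, 0, 0],
    [0, 0, 0],
    [0, 0, 0],
    [0, 0, 0],
    [0, 0, 0],
  ],
)

```text
time: 5.5
position: [0.5623, 0.0623, 0.2157]
ee_rot: [-0.206, 1.56, 0.206]
wrist_force: [-1.0, 3.1, 3.3]
gripper_width: -0.0003
```

```bash
python3 look.py a4;python3 zoom.py z4 >/dev/null
```

```text
5.5 [ -1.   67.9 215.7] [-1.   3.1  3.3]
slide [  0.7 -67.9   1.1] rot [-0.1  0.  -0. ] T [ 0.581 -0.003  0.215]
```

View pics/z4.png

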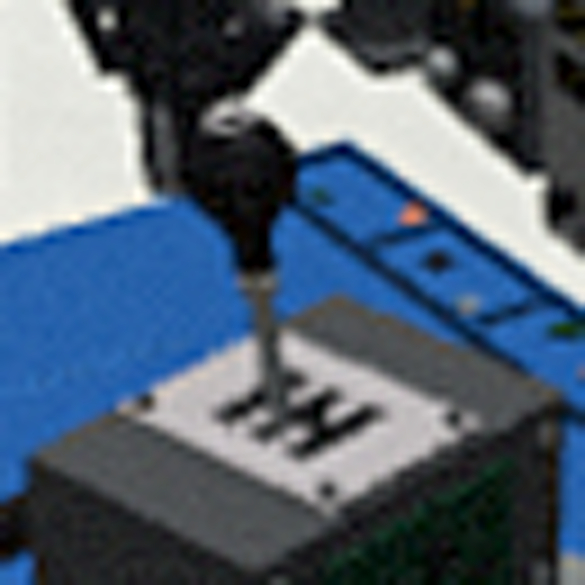

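Call:
send_rows(
  hand=[0, 0, 0, 0, 0, 0, 0, 0],
  slide=[
    [0, -6, 1],
    [0, -12, 1],
    [0, -17, 1],
    [0, -21, 1],
    [0, -24, 1],
    [0, -26, 1],
    [0, -27, 1],
    [0, -27, 1],
  ],
  rot=[
    [0, 0, 0],
    [0, 0, 0],
    [0, 0, 0],
    [0, 0, 0],
    [0, 0, 0],
    [0, 0, 0],
    [0, 0, 0],
    [0, 0, 0],
  ],
)

```text
time: 6.65
position: [0.5701, 0.0365, 0.2152]
ee_rot: [-0.206, 1.561, 0.206]
wrist_force: [-0.5, 2.6, 1.4]
gripper_width: -0.0002
```

```bash
python3 look.py a5;python3 zoom.py z5 >/dev/null
```

```text
6.65 [-2.000e-01  4.100e+01  2.152e+02] [-0.5  2.6  1.4]
slide [  0.2 -41.    0.3] rot [-0.2 -0.   0. ] T [ 0.581 -0.003  0.215]
```

View pics/z5.png

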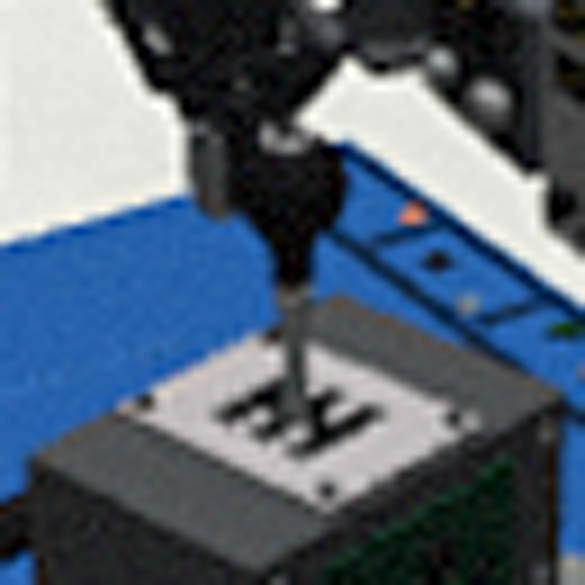

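Call:
send_rows(
  hand=[0, 0, 0, 0, 0, 0, 0, 0],
  slide=[
    [0, -1, 0],
    [0, -1, 0],
    [0, 25, 0],
    [0, 27, 30],
    [0, 27, 60],
    [0, -10, 60],
    [0, -41, 60],
    [0, -41, 60],
  ],
  rot=[
    [0, 0, 0],
    [0, 0, 0],
    [0, 0, 0],
    [0, 0, 0],
    [0, 0, 0],
    [0, 0, 0],
    [0, 0, 0],
    [0, 0, 0],
  ],
)

```text
time: 7.8
position: [0.639, 0.0102, 0.2148]
ee_rot: [-0.205, 1.562, 0.203]
wrist_force: [0.7, 0.2, 0.1]
gripper_width: 0.0002
```

```bash
python3 look.py a6;python3 zoom.py z6 >/dev/null
```

```text
7.8 [ 59.4  -2.4 214.8] [0.7 0.2 0.1]
slide [ -0.2   2.1 -59.4] rot [-0.3 -0.   0.1] T [ 0.581 -0.003  0.215]
```

View pics/z6.png

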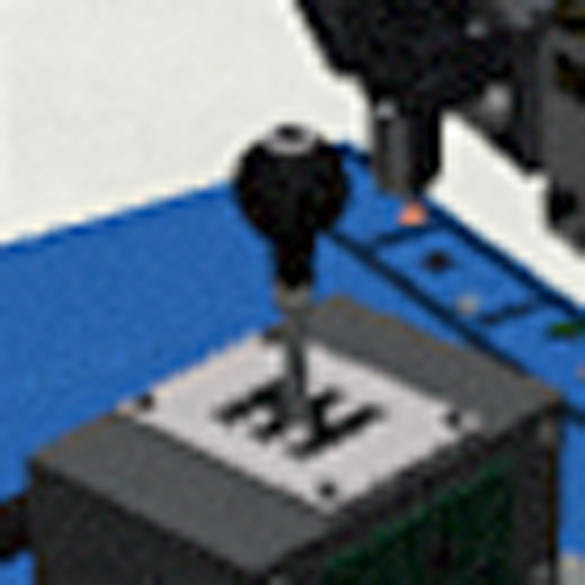

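Call:
send_rows(
  hand=[0, 0, 0, 0, 0, 0, 0, 0],
  slide=[
    [0, 2, -14],
    [0, 2, -22],
    [0, 2, -29],
    [0, 2, -36],
    [0, 2, -43],
    [0, 2, -49],
    [0, 2, -55],
    [0, 2, -60],
  ],
  rot=[
    [0, 0, 0],
    [0, 0, 0],
    [0, 0, 0],
    [0, 0, 0],
    [0, 0, 0],
    [0, 0, 0],
    [0, 0, 0],
    [0, 0, 0],
  ],
)

```text
time: 8.95
position: [0.5799, -0.0013, 0.2154]
ee_rot: [-0.206, 1.561, 0.206]
wrist_force: [3.2, 0.7, 0.9]
gripper_width: -0.0002
```

```bash
python3 look.py a7;python3 zoom.py z7 >/dev/null
```

```text
8.95 [ -0.6   1.9 215.4] [3.2 0.7 0.9]
slide [ 0.4 -1.9  0.6] rot [-0.2  0.   0. ] T [ 0.581 -0.003  0.215]
```

View pics/z7.png

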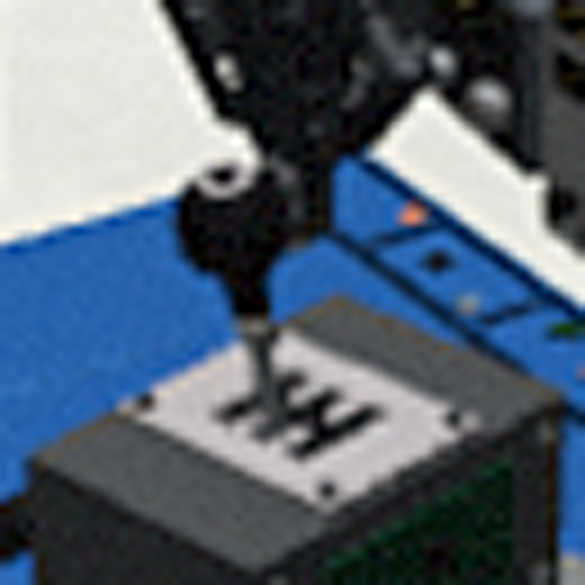

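Call:
send_rows(
  hand=[0, 0, 0, 0, 0, 0, 0, 0],
  slide=[
    [0, -1, -4],
    [0, -1, -8],
    [0, -1, -10],
    [0, -1, -11],
    [0, -1, -12],
    [0, -1, -13],
    [0, -1, -13.5],
    [0, -1, -14],
  ],
  rot=[
    [0, 0, 0],
    [0, 0, 0],
    [0, 0, 0],
    [0, 0, 0],
    [0, 0, 0],
    [0, 0, 0],
    [0, 0, 0],
    [0, 0, 0],
  ],
)

```text
time: 10.1
position: [0.567, -0.0057, 0.2153]
ee_rot: [-0.206, 1.561, 0.206]
wrist_force: [3.3, -0.2, -2.9]
gripper_width: -0.0001
```

Call:
send_rows(
  hand=[0, 0, 0, 0, 0, 0, 0, 0],
  slide=[
    [0, 0, -0.5],
    [0, 0, -1],
    [0, 0, -1],
    [0, 0, -1.5],
    [0, 0, -1.5],
    [0, 0, -2],
    [0, 0, -2],
    [0, 0, -2],
  ],
  rot=[
    [0, 0, 0],
    [0, 0, 0],
    [0, 0, 0],
    [0, 0, 0],
    [0, 0, 0],
    [0, 0, 0],
    [0, 0, 0],
    [0, 0, 0],
  ],
)

```text
time: 11.1
position: [0.565, -0.0061, 0.2153]
ee_rot: [-0.206, 1.561, 0.206]
wrist_force: [3.8, -0.8, -2.5]
gripper_width: 0.0001
```

```bash
python3 look.py a8;python3 zoom.py z8 >/dev/null
```

```text
11.1 [-16.2   1.2 215.3] [ 3.8 -0.8 -2.5]
slide [ 0.3 -1.2 16.2] rot [-0.1 -0.   0. ] T [ 0.581 -0.003  0.215]
```

View pics/z8.png

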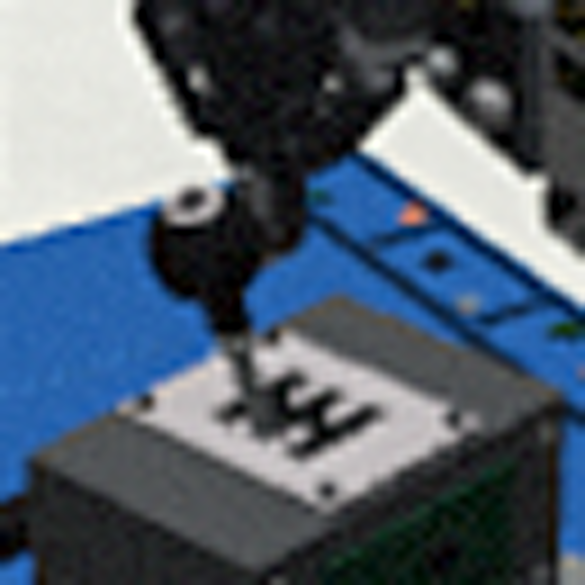

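Call:
send_rows(
  hand=[0, 0, 0, 0, 0, 0, 0, 0],
  slide=[
    [0, 0, -0.3],
    [0, 0, -0.6],
    [0, 0, -0.9],
    [0, 0, -1.2],
    [0, 0, -1.5],
    [0, 0, -1.8],
    [0, 0, -2],
    [0, 0, -2],
  ],
  rot=[
    [0, 0, 0],
    [0, 0, 0],
    [0, 0, 0],
    [0, 0, 0],
    [0, 0, 0],
    [0, 0, 0],
    [0, 0, 0],
    [0, 0, 0],
  ],
)

```text
time: 12.25
position: [0.5632, -0.0065, 0.2153]
ee_rot: [-0.206, 1.561, 0.206]
wrist_force: [4.8, 0.3, -3.2]
gripper_width: -0.0001
```

Call:
send_rows(
  hand=[0, 0, 0, 0, 0, 0, 0, 0],
  slide=[
    [0, 0, -0.3],
    [0, 0, -0.6],
    [0, 0, -0.9],
    [0, 0, -1.2],
    [0, 0, -1.5],
    [0, 0, -1.8],
    [0, 0, -2],
    [0, 0, -2],
  ],
  rot=[
    [0, 0, 0],
    [0, 0, 0],
    [0, 0, 0],
    [0, 0, 0],
    [0, 0, 0],
    [0, 0, 0],
    [0, 0, 0],
    [0, 0, 0],
  ],
)

```text
time: 13.25
position: [0.5618, -0.0069, 0.2151]
ee_rot: [-0.206, 1.559, 0.206]
wrist_force: [7.4, 0.5, -5.6]
gripper_width: 0.0001
```

```bash
python3 look.py a9;python3 zoom.py z9 >/dev/null
```

```text
13.25 [-19.6   1.3 215.1] [ 7.4  0.5 -5.6]
slide [ 0.2 -1.2 19.6] rot [-0.1  0.1  0. ] T [ 0.581 -0.003  0.215]
```

View pics/z9.png

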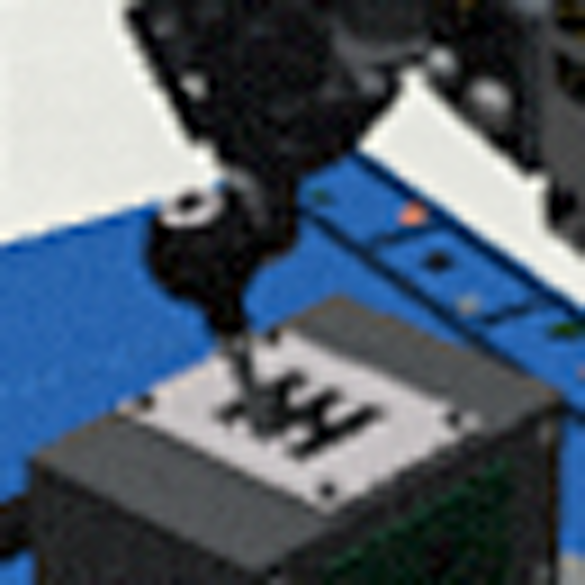

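Call:
send_rows(
  hand=[0, 0, 0, 0, 0, 0, 0, 0],
  slide=[
    [0, 0, -0.5],
    [0, 0, -1],
    [0, 0, -1.5],
    [0, 0, -2],
    [0, 0, -2.5],
    [0, 0, -3],
    [0, 0, -3],
    [0, 0, -3],
  ],
  rot=[
    [0, 0, 0],
    [0, 0, 0],
    [0, 0, 0],
    [0, 0, 0],
    [0, 0, 0],
    [0, 0, 0],
    [0, 0, 0],
    [0, 0, 0],
  ],
)

```text
time: 14.4
position: [0.5598, -0.0074, 0.2152]
ee_rot: [-0.206, 1.557, 0.206]
wrist_force: [13.0, 1.6, -8.8]
gripper_width: 0.0002
```

Call:
send_rows(
  hand=[0, 0, 0, 0, 0, 0, 0, 0],
  slide=[
    [0, 0, 8],
    [0, 0, 30],
    [0, 0, 50],
    [-40, 0, 50],
    [-90, 0, 50],
    [-130, 0, 50],
    [-130, 0, 50],
    [-130, 0, 50],
  ],
  rot=[
    [0, 0, 0],
    [0, 0, 0],
    [0, 0, 0],
    [0, 0, 0],
    [0, 0, 0],
    [0, 0, 0],
    [0, 0, 0],
    [0, 0, 0],
  ],
)

```text
time: 15.4
position: [0.6058, 0.0051, 0.3446]
ee_rot: [-0.206, 1.563, 0.206]
wrist_force: [-0.3, -0.4, -0.9]
gripper_width: -0.0003
```

```bash
python3 look.py b0;python3 zoom.py zb0 >/dev/null
```

```text
15.4 [ 26.1   1.3 344.6] [-0.3 -0.4 -0.9]
slide [129.7  -1.4 -25.8] rot [-0.1 -0.1 -0. ] T [ 0.581 -0.003  0.215]
```

View pics/zb0.png

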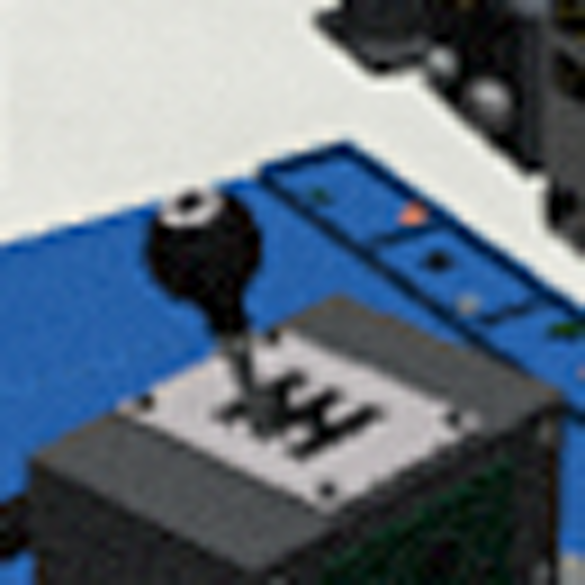

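View pics/b0.png

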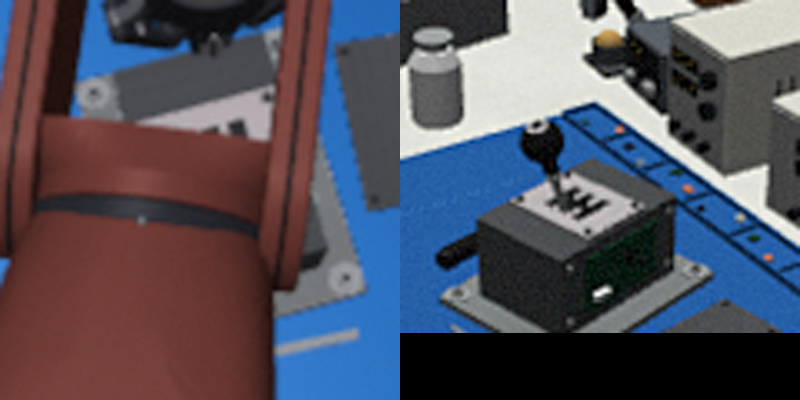

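Call:
send_rows(
  hand=[0, 0, 0, 0, 0, 0, 0, 0],
  slide=[
    [0, 30, 0],
    [0, 75, 0],
    [0, 120, 0],
    [0, 165, 0],
    [0, 210, 0],
    [0, 250, 0],
    [0, 280, 0],
    [0, 280, 0],
  ],
  rot=[
    [0, 0, 0],
    [0, 0, 0],
    [0, 0, 0],
    [0, 0, 0],
    [0, 0, 0],
    [0, 0, 0],
    [0, 0, 0],
    [0, 0, 0],
  ],
)

```text
time: 16.55
position: [0.5326, 0.2772, 0.3438]
ee_rot: [-0.209, 1.563, 0.208]
wrist_force: [-0.2, -0.8, 0.5]
gripper_width: 0.0002
```

```bash
python3 look.py b1; python3 - <<'E'
from h import *
for sh,se in((-.31,0),(-.25,0),(-.31,.06),(-.31,-.06)):
    print(sh,se,(proj("top",W(P0,knob(sh,se)))-[190,140]+.5)*400/110-.5)
E
```

```text
16.55 [ 26.7 283.1 343.8] [-0.2 -0.8  0.5]
slide [ 128.9 -283.1  -26.5] rot [ 0.  -0.2 -0. ] T [ 0.581 -0.003  0.215]
-0.31 0 [238.30907562 189.77893528]
-0.25 0 [234.87438244 176.65260829]
-0.31 0.06 [225.82489969 193.20460514]
-0.31 -0.06 [250.76623253 186.51990274]
```

View pics/b1.png

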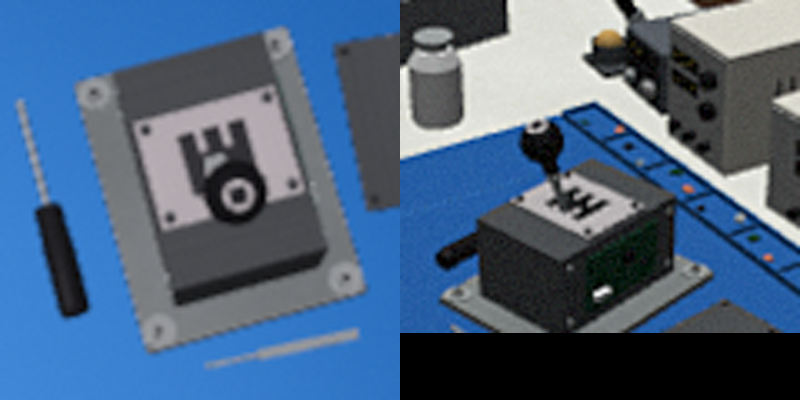

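```bash
python3 -c "
from cell import ctrl
print(ctrl.job_done())"
```

```text
the job is handed in; nothing more can be done
None
```

The lever is standing in fourth, and the job was handed in at about 16.7 s of the 48 s allowed. With the gripper shut, I pushed the knob from behind up to the cross channel, then from the left over to the middle track. I then pushed it from the front back against its stop, where the force climbed to about 16 N while the knob stayed put. The knob and stick were never between the fingers.

**Last checks:**
- **Lever position:** the top view puts the knob centre at (235,191), where the model predicts (238,190) for fully home. That is a shift of about -0.31 rad and a select of about +0.015 rad. The side view gave (203,245) against a predicted (207,248), well within the calibration error.
- **Robot clear:** the arm stands about 28 cm aside and the gripper touches nothing. The wrist force reads below 1 N.
- **Other things on the bench:** the screwdriver and tweezers look unmoved in the last top view. I did not re-measure the others, but the tool never came below about 0.19 m and stayed well above all of them.

No check failed or disagreed beyond those few pixels.

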